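# Right the toppled specimen and hold the hand lens over it

## Robot

A 6-joint arm with a two-finger parallel gripper is mounted at the origin on the work surface. World frame = base frame: x ahead of the robot, y to its left, z up, the work surface at z = 0. Lengths are in m, angles in rad, forces in N, time in s.
With the tool pointing down it reaches from about 0.425 to 0.95 m from the base axis. Payload 3.5 kg.
Tool frame: the origin (TCP) lies between the finger pads; the fingertips stand 22 mm ahead of it and the grasp point (between the pads) lies 3 mm ahead of it; z points along the fingers, y is the direction in which the jaws open and shut (so a half turn about z gives the same grasp; the last joint's range is limited). The gripper opens to 85 mm and grips with 20 to 120 N. Pads are 22 mm wide; open, the fingers measure 114 mm over their backs; the gripper's body (76 mm by 85 mm) begins 54 mm behind the grasp point. The pads swing forward as they close: fully open they stand 13 mm farther back than shut.
Start: joints at [-1.454, 0.286, 1.577, -0, 1.279, -0.15], TCP at [0.178, -0.651, 0.253] pointing down, gripper open.
Joint ranges: [-2.77, 2.77], [-0.9, 2.22], [0.21, 2.48], [-1.53, 4.67], [0.24, 2.81], [-2.84, 2.84]. Speed limits (rad/s): [2.79, 2.79, 3.14, 3.14, 3.14, 3.14].

## Interface

Orientations are given as a rotation vector (axis times angle).
In Python, from rig import reach, line_to, movej, grip, pause, inverse_kinematics, get_obs, capture, Unreachable, job_done gives the robot as it stands. Calls block until the motion is done:
- reach(position, orientation): joint-space move of the TCP to a pose.
- line_to(position, rot=None, max_speed=0.15): straight line of the TCP; rot=None keeps the orientation; max_speed is the mean speed in m/s.
- movej(angles): joint-space move.
- grip(opening): finger opening in m; the grip force is fixed at half the most; returns when the fingers have stopped.
- pause(seconds).
- inverse_kinematics(position, orientation): joint angles nearest the present ones, or None.
- get_obs(): the state.
- capture(name): name is "side" or "top"; returns a dict with "image" (384x512x3 uint8, red, green, blue), "K" (3x3 intrinsics, pixels), "k1" (the pictures are not rectified: a ray, as slopes to the right and down, at radius r is drawn at 1 + k1 r^2 times it, then the intrinsics apply), "R" (3x3) and "t" (3): a world point X has camera coordinates R X + t. Camera axes: x right, y down, z forward; pixel columns grow to the right and rows downward; lengths in m; the calibration is good to about 2 mm. A picture is of the moment at which its call begins. There is no depth.
A pose or a line that the arm cannot do raises Unreachable and nothing moves.
- job_done(): hands the job in, once; it reports no verdict.
The state is a dict: "clock": time; "qpos": joint angles; "qvel": joint speeds; "effort": joint torques, N m; "eef_pos": TCP position; "eef_rot": TCP orientation; "force": force on the tool from outside, world axes, zero at the start; "wrist_torque": the same for the moment, N m; "gripper_width": finger opening in m.
Only numpy, scipy, OpenCV 4.12 (cv2) and the standard library are available. Lean on these libraries where they do the work, as an engineer would, in place of code of your own. Each camera call takes 0.05 s, during which the arm holds its last target.

## Task

Stand the toppled clear specimen block upright on the table on its wooden foot and let go of it; then draw the hand lens out of its slanted sleeve in the wooden holder, turn it so that its glass is level, and hold it centred over the specimen with roughly 5 cm of clear air between the block's top and the glass. Finish while still holding the lens there, touching nothing with it. Leave the scoop in the holder and do not disturb the other things on the table.

Things in the scene. Friction and masses are not known exactly. Their poses are not given: they have to be found in the camera images.
- block_center (a point): Centre of the toppled specimen: an insect cast in a clear square block, 40 x 40 mm in section and 72 mm tall when standing, about 0.14 kg, its lowest 10 mm a wooden foot. Its z axis runs from foot to top; x and y are normal to its sides. At the start it lies on one side on the table, centre 20 mm up; standing, its centre is 36 mm up. The taller of the two specimen blocks.
- lens_grip (a point): Point on the centre line of the hand lens's straight handle, at the middle of the part that stands out of the sleeve: 92 mm from the foot of the handle, 64 mm short of the glass centre. Handle 120 mm long, rectangular: 14 mm wide (along y) and 12 mm thick (along z). x runs along the handle towards the glass, z is normal to the glass. At the start x rises at about 45 degrees, and 60 mm of the handle are in the sleeve.
- lens_glass (a point): Centre of the round lens glass: same axes as lens_grip, z normal to the glass. Steel rim 74 mm outside diameter, 8 mm thick; glass 4 mm thick. A plain round lens; the other tool in the holder is a scoop with a narrow rectangular blade.
- holder: Fixed wooden holder: base plate 120 x 170 x 12 mm, origin at the centre of its underside on the table, with two sleeves 100 mm apart, at y = +50 and y = -50 mm in its frame. Each bore is 18 mm wide, 15 mm thick and 60 mm deep and rises at 45 degrees towards the holder's +x; its mouth is 72 mm above the table, at x = -3 mm. Lens in one, scoop in the other; draw straight out along the slant (pulled askew they jam).
- scoop_grip (a point): Steel scoop with a handle like the lens's, standing in the other sleeve: point on its handle 92 mm from the handle's foot, x along the handle. To be left there.
- short_block: Bystander: a shorter specimen block, 40 x 40 x 34 mm, standing; origin at the centre of its underside.
- dish: Bystander: clear round lidded dish, 72 mm across, 16 mm high; origin at the centre of its underside.
- weight: Bystander: brass knobbed weight, 28 mm across, 38 mm high; origin at the centre of its underside.
- tub: Bystander: clear round open tub, 84 mm across, 75 mm high; origin at the centre of its underside.
- eraser: Bystander: white eraser 50 x 22 x 12 mm; origin at the centre of its underside.
- ruler: Bystander: wooden ruler 30 x 200 x 4 mm lying flat; origin at the centre of its underside.
- block: The specimen block itself, origin at the centre of the underside of its wooden foot (36 mm from block_center), same axes.
- lens: The hand lens itself, origin at the foot of its handle, inside the sleeve, same axes as lens_grip. It weighs about 90 g; the handle is weighted at its foot and lies flat on the lower wall of the bore.
Mind the look-alikes: they are no part of the job. Of the things that look like the lens, the smallest one is meant. There is more than one size of the holder; the job needs the larger.

How it is judged:
On the way, in this order (a step that is already met when the one before it is completed fails the run):
1. The toppled specimen block stands upright on its wooden foot on the table, at rest and let go of (angle between block_center's own z axis and vertical below 0.12 rad and height (world z) of block_center between 0.031 and 0.041 m and linear speed of block below 0.02 m/s and contact force between the fingers and block below 0.05 N), for 0.3 s.
2. The hand lens has been drawn right out of the holder and is held in the gripper, touching the holder no more (contact force between the fingers and lens above 1 N and contact force between lens and holder below 0.05 N and distance between lens_grip and holder above 0.15 m), for 0.2 s.
At the end, for the whole second after the job is handed in: The block stands upright (within 7 degrees) on its foot on the table, let go of. The gripper holds the lens still, touching neither block nor holder, either face up, level within 10 degrees, glass centre within 20 mm sideways of the block's centre and 30 to 80 mm above its top (angle between block_center's own z axis and vertical below 0.12 rad and height (world z) of block_center between 0.031 and 0.041 m and contact force between each of the fingers, lens and block below 0.05 N and contact force between the fingers and lens above 1 N and (angle between lens_glass's own z axis and vertical below 0.175 rad or angle between lens_glass's own z axis and vertical above 2.967 rad) and horizontal distance between lens_glass and block_center below 0.02 m and height (world z) of lens_glass between 0.102 and 0.152 m and contact force between lens and holder below 0.05 N and linear speed of lens below 0.03 m/s); the arm keeps its last pose, push and grip.
It fails at once if The scoop or another bystander is disturbed: moved by more than 30 mm (distance of any of scoop_grip, short_block, dish, weight, tub, eraser, ruler from where it was at the start of the episode above 0.03 m).
It also fails if it takes over 64 s, if anything falls off the work surface, if the arm or the gripper's body presses on something with over 40 N, if the wrist force passes 120 N, or if a joint passes its speed limit or range.

## Working session

There is one attempt and no reset: what is moved stays moved. The work goes in short steps, each a Python script; the robot and the scene stay as the last script left them, time stands still between calls to the robot, and variables do not carry over. Pictures are saved under pics/ and viewed, and the job is handed in when it is done.

```bash
ls; mkdir -p pics; python3 - <<'E'
from rig import *
import cv2,numpy as np
for n in ["side","top"]:
    c=capture(n); cv2.imwrite(f"pics/{n}0.png",c["image"][:,:,::-1]); np.savez(f"{n}0.npz",**c)
    print(n,c["K"].tolist(),c["k1"],(-c["R"].T@c["t"]).round(3),c["R"].round(3).tolist())
o=get_obs();print(o)
E
```

```text
pics
side [[355.85574330756674, 0.0, 252.86206751770914], [0.0, 355.85574330756674, 190.98519354215014], [0.0, 0.0, 1.0]] -0.023824266382054246 [-0.099 -0.613  0.591] [[0.718, -0.696, 0.021], [-0.318, -0.355, -0.879], [0.619, 0.624, -0.477]]
top [[357.11106757306453, 0.0, 258.34640804077094], [0.0, 357.11106757306453, 193.5972423595264], [0.0, 0.0, 1.0]] -0.08774971150809635 [0.374 0.004 1.319] [[-0.014, -1.0, -0.007], [-0.993, 0.015, -0.113], [0.113, 0.006, -0.994]]
{'clock': 0.1, 'qpos': array([-1.45399113e+00,  2.87118793e-01,  1.57803235e+00,  2.55189629e-05,
        1.27858275e+00, -1.50001709e-01]), 'qvel': array([ 1.19526830e-03, -2.87147706e-04, -3.17369638e-03, -3.29168139e-05,
       -1.58639809e-03,  5.24528323e-04]), 'effort': array([ 2.27910359e-04, -4.07299089e+01, -2.93697166e+01, -1.68801339e-04,
        3.40749903e-03,  7.70606107e-06]), 'eef_pos': array([ 0.17793446, -0.65056299,  0.25205668]), 'eef_rot': array([-3.11155946e+00, -4.17561139e-01, -9.41288807e-05]), 'force': array([0.5798904 , 0.18443708, 0.22258851]), 'wrist_torque': array([ 0.02127342, -0.03460344,  0.01473424]), 'gripper_width': 0.08508636927386781}
```

View pics/side0.png

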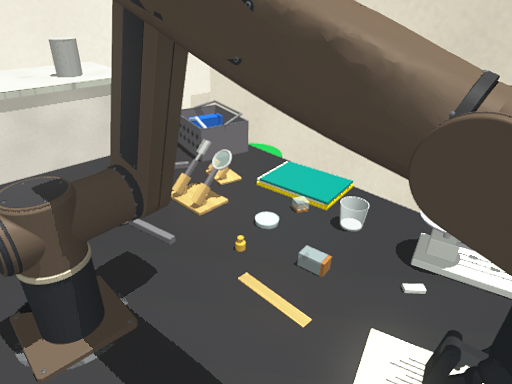

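View pics/top0.png

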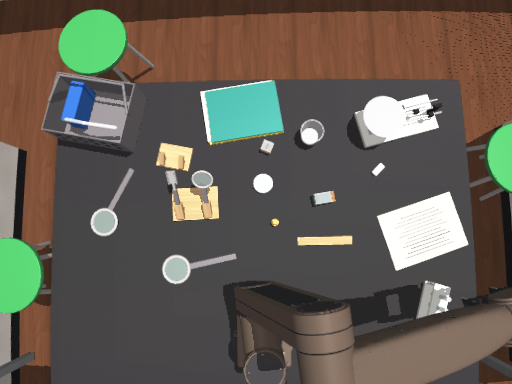

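The side view shows the block lying at about (315,260) with its foot to the right. The lens is in the larger holder, its glass at (221,160), with the scoop left of it. The top view has the block at (323,198), the holder at (196,204) and the lens glass at (202,180). I'll enlarge these areas next.

```bash
cat > hlp.py <<'E'
import numpy as np, cv2
from scipy.spatial.transform import Rotation as Rn
def ray(c,u,v):
    K=c["K"];x=(u-K[0,2])/K[0,0];y=(v-K[1,2])/K[1,1]
    # drawn = (1+k1 r^2)*ray -> invert
    rd=np.hypot(x,y);r=rd
    for _ in range(20): r=rd/(1+float(c["k1"])*r*r)
    s=r/rd if rd>0 else 1
    d=c["R"].T@np.array([x*s,y*s,1.]); return -c["R"].T@c["t"], d/np.linalg.norm(d)
def onz(c,u,v,z):
    o,d=ray(c,u,v); return o+d*(z-o[2])/d[2]
def proj(c,X):
    p=c["R"]@np.asarray(X,float)+c["t"];x,y=p[:2]/p[2];s=1+float(c["k1"])*(x*x+y*y)
    return np.array([c["K"][0,0]*x*s+c["K"][0,2],c["K"][1,1]*y*s+c["K"][1,2]])
def tri(c1,p1,c2,p2):
    o1,d1=ray(c1,*p1);o2,d2=ray(c2,*p2)
    A=np.stack([d1,-d2],1);s=np.linalg.lstsq(A,o2-o1,rcond=None)[0]
    a=o1+s[0]*d1;b=o2+s[1]*d2; return (a+b)/2,np.linalg.norm(a-b)
def crop(c,u0,v0,w,h,k,name):
    im=c["image"][v0:v0+h,u0:u0+w,::-1]; cv2.imwrite(name,cv2.resize(im,None,fx=k,fy=k,interpolation=cv2.INTER_CUBIC))
E
python3 - <<'E'
from hlp import *
s=dict(np.load("side0.npz"));t=dict(np.load("top0.npz"))
crop(t,300,180,50,40,14,"pics/tb.png")
crop(t,155,140,80,90,6,"pics/th.png")
crop(s,165,125,90,100,6,"pics/sh.png")
crop(s,285,235,60,50,12,"pics/sb.png")
E
```

```text
(no output)
```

View pics/tb.png

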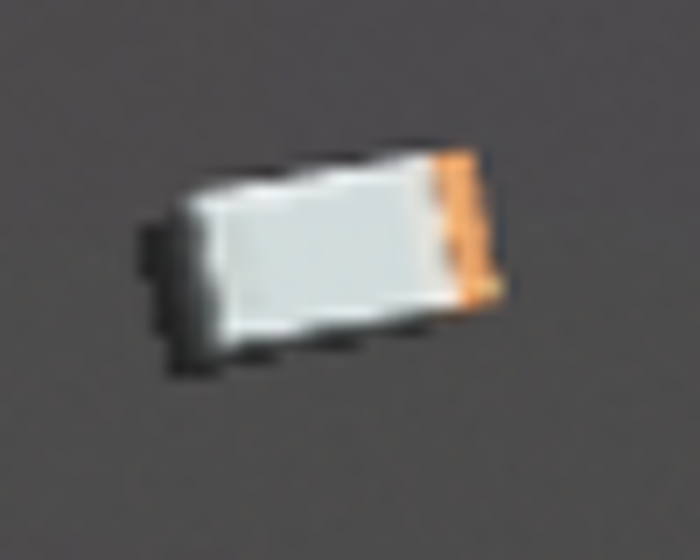

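View pics/th.png

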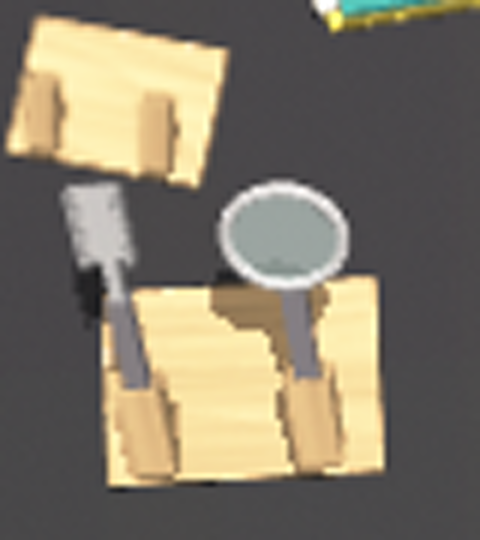

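View pics/sh.png

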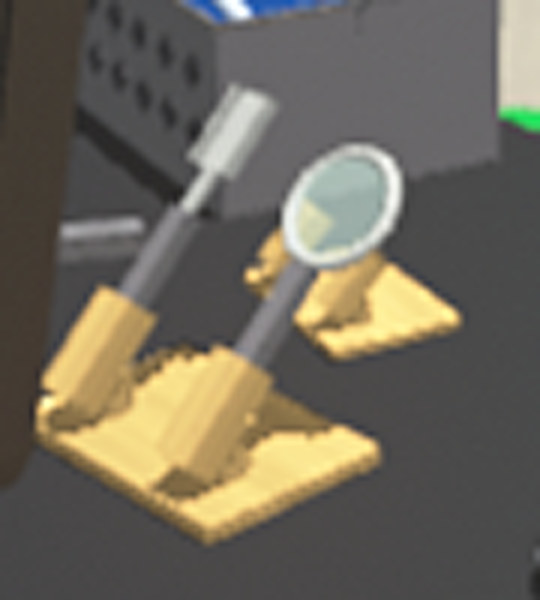

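View pics/sb.png

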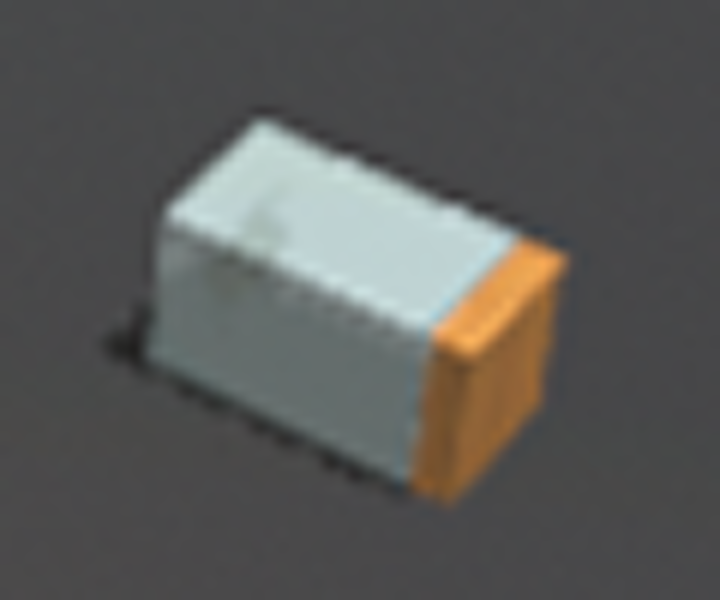

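```bash
python3 - <<'E'
from hlp import *
np.set_printoptions(precision=4,suppress=True)
s=dict(np.load("side0.npz"));t=dict(np.load("top0.npz"))
def cp(u0,v0,k): return lambda p:(u0+(p[0]+.5)/k-.5,v0+(p[1]+.5)/k-.5)
f=cp(285,235,12)
P=np.array([onz(s,*f(p),.04) for p in [(265,120),(165,213),(470,357),(567,262)]])
print("block top face (side)",P,P.mean(0),[np.linalg.norm(P[i]-P[(i+1)%4]) for i in range(4)])
B=np.array([onz(s,*f(p),.0) for p in [(148,360),(447,505),(540,405)]]);print("bottom",B,np.linalg.norm(B[0]-B[1]),np.linalg.norm(B[1]-B[2]))
f=cp(300,180,14)
P2=np.array([onz(t,*f(p),.04) for p in [(185,195),(222,350),(462,310),(432,152)]])  # clear/foot boundary
print("top view",P2,[np.linalg.norm(P2[i]-P2[(i+1)%4]) for i in range(4)])
P3=np.array([onz(t,*f(p),.04) for p in [(185,195),(222,350),(497,305),(472,152)]]);print(P3,P3.mean(0),[np.linalg.norm(P3[i]-P3[(i+1)%4]) for i in range(4)])
def yaw(a): return np.degrees(np.arctan2(a[1],a[0]))
print("axis foot->top yaw side",yaw((P[0]+P[1]-P[2]-P[3])[:2]),"top",yaw((P3[0]+P3[1]-P3[2]-P3[3])[:2]), yaw((B[0]-B[1])[:2]))
f=cp(155,140,6)
H=np.array([onz(t,*f(p),.012) for p in [(105,292),(377,277),(384,470),(108,487)]]);print("holder",H,H.mean(0),[np.linalg.norm(H[i]-H[(i+1)%4]) for i in range(4)])
print("yaw x", yaw((H[0]+H[1]-H[2]-H[3])[:2]),"y",yaw((H[0]+H[3]-H[1]-H[2])[:2])-90)
g=cp(165,125,6)
S=np.array([onz(s,*g(p),z) for p,z in [((208,543),0),((381,460),0),((208,527),.012),((380,447),.012),((38,432),.012),((38,445),0)]]);print("holder side",S,yaw((S[1]-S[0])[:2]),yaw((S[0]-S[5])[:2]),yaw((S[3]-S[2])[:2]))
# lens glass centre
X,e=tri(t,f((284,235)),s,g((343,206)));print("glass",X,e)
# handle mid points at sleeve mouth / at rim
print("mouth",tri(t,f((308,380)),s,g((252,355))))
E
```

```text
block top face (side) [[ 0.5183 -0.1896  0.04  ]
 [ 0.478  -0.1954  0.04  ]
 [ 0.4872 -0.2656  0.04  ]
 [ 0.5262 -0.2615  0.04  ]] [ 0.5024 -0.228   0.04  ] [np.float64(0.040755476196582784), np.float64(0.07082295540883084), np.float64(0.039164882780012816), np.float64(0.0722935467795414)]
bottom [[ 0.4787 -0.1944  0.    ]
 [ 0.4887 -0.2646  0.    ]
 [ 0.528  -0.2596  0.    ]] 0.07086201982134961 0.039627250652694
top view [[ 0.5175 -0.1851  0.04  ]
 [ 0.4773 -0.1934  0.04  ]
 [ 0.4867 -0.2557  0.04  ]
 [ 0.5277 -0.2495  0.04  ]] [np.float64(0.041043891179937585), np.float64(0.06303511540749476), np.float64(0.04154030688836352), np.float64(0.06517372528926989)]
[[ 0.5175 -0.1851  0.04  ]
 [ 0.4773 -0.1934  0.04  ]
 [ 0.4878 -0.2648  0.04  ]
 [ 0.5276 -0.2599  0.04  ]] [ 0.5026 -0.2258  0.04  ] [np.float64(0.041043891179937585), np.float64(0.07221972751801367), np.float64(0.040073992443429664), np.float64(0.07543513154806439)]
axis foot->top yaw side 96.86711004518844 top 98.01205538091277 98.12351417737746
holder [[0.5479 0.3315 0.012 ]
 [0.5546 0.1623 0.012 ]
 [0.4356 0.1582 0.012 ]
 [0.4273 0.3282 0.012 ]] [0.4914 0.2451 0.012 ] [np.float64(0.1693146641871383), np.float64(0.11902994829549912), np.float64(0.17016942071752264), np.float64(0.12063205612226745)]
yaw x 1.7785976403882415 y 2.5433808185426727
holder side [[0.4362 0.1593 0.    ]
 [0.5573 0.1644 0.    ]
 [0.4344 0.1558 0.012 ]
 [0.5527 0.1596 0.012 ]
 [0.4244 0.2972 0.012 ]
 [0.4272 0.3036 0.    ]] 2.4140378976780568 -86.42761953858887 1.8442485425385056
glass [0.5619 0.1988 0.1389] 0.0008535814414031474
mouth (array([0.4888, 0.1924, 0.0776]), np.float64(0.008142598732635087))
```

The two views agree to about 2 mm, and the sizes match what was given: the block measures 40×72 mm and the base plate 120×170 mm. That puts the block at about (0.5025,-0.227) with its axis at yaw 97.7°. The holder is at (0.491,0.245) with yaw 2.3°, and the lens is in the y=-50 sleeve. Next I'll check reachability.

```bash
cat >> hlp.py <<'E'
BC=np.array([.5025,-.227,.02]); byaw=np.radians(97.7)
A=np.array([np.cos(byaw),np.sin(byaw),0]); Z=np.array([0,0,1.]); AX=np.cross(A,Z)
def frame(z,y): 
    z=z/np.linalg.norm(z); y=y/np.linalg.norm(y); return np.stack([np.cross(y,z),y,z],1)
G=0.003
def block_pose(th,sg,phi,u,n,lift=0,base=None):
    """tool pose; phi=rotation of block from lying(0) to standing(pi/2); grasp at u along axis, n normal offset(up side when lying)."""
    z0=-np.cos(th)*Z-np.sin(th)*A
    R=Rn.from_rotvec(AX*phi)
    F=R.apply(frame(z0,sg*AX).T).T
    gp=R.apply(u*A+n*Z)
    h=.02*np.cos(phi)+.036*np.sin(phi)
    c=np.array([BC[0],BC[1],h+lift])
    return c+gp-G*F[:,2], Rn.from_matrix(F).as_rotvec()
hyaw=np.radians(2.3); HO=np.array([.4914,.2451,0])
LX=np.array([np.cos(hyaw)*.70711,np.sin(hyaw)*.70711,.70711]); LY=np.array([-np.sin(hyaw),np.cos(hyaw),0]); LZ=np.cross(LX,LY)
LG=np.array([.5155,.1965,.0937])
def lens_pose(p,sg,d=0,back=0):
    """p: pitch of tool from lens normal toward vertical (0=perp to handle)"""
    R=Rn.from_rotvec(LY*p)
    F=R.apply(frame(-LZ,sg*LY).T).T
    return LG+d*LX-(back+G)*F[:,2],Rn.from_matrix(F).as_rotvec()
E
python3 - <<'E'
from hlp import *
from rig import *
np.set_printoptions(precision=2,suppress=True)
for th in [0,15,30,40,50]:
  for sg in [1,-1]:
    q=[inverse_kinematics(*block_pose(np.radians(th),sg,ph,.014,.007,l)) for ph,l in [(0,0),(0,.1),(.8,.1),(np.pi/2,.1),(np.pi/2,.001)]]
    print(th,sg,*q)
for p in [0,20,40,45]:
  for sg in [1,-1]:
    print("L",p,sg,*[inverse_kinematics(*lens_pose(np.radians(p),sg,*a)) for a in [(0,0),(0,.1),(.13,0)]])
for yw in [-60,-25,0,30]:
  for sg in [1,-1]:
    for p in [0,-20,-45]:
      lx=np.array([np.cos(np.radians(yw)),np.sin(np.radians(yw)),0]); ly=np.cross(Z,lx)
      R=Rn.from_rotvec(ly*np.radians(p)); F=R.apply(frame(-Z,sg*ly).T).T
      print("F",yw,sg,p,inverse_kinematics(np.array([*BC[:2],.127])-.064*lx-G*F[:,2],Rn.from_matrix(F).as_rotvec()))
E
```

```text
0 1 [-0.59  0.3   2.02 -0.    0.82 -0.72] [-0.59  0.14  1.99  0.    1.01 -0.72] [-0.79  0.41  1.74  0.45  1.67 -1.04] [-0.86  0.75  1.59  0.75  2.21 -1.06] [-0.86  0.92  1.53  0.7   2.13 -1.15]
0 -1 [-0.59  0.3   2.02  0.    0.82  2.42] [-0.59  0.14  1.99  0.    1.01  2.42] [-0.79  0.41  1.74  0.45  1.67  2.1 ] [-0.86  0.75  1.59  0.75  2.21  2.08] [-0.86  0.92  1.53  0.7   2.13  1.99]
15 1 [-0.5   0.26  2.09 -0.35  0.66 -0.37] [-0.5   0.09  2.06 -0.28  0.85 -0.46] [-0.74  0.3   1.81  0.34  1.47 -0.99] [-0.85  0.65  1.62  0.64  2.04 -1.08] [-0.85  0.81  1.59  0.61  1.93 -1.16]
15 -1 [-0.5   0.26  2.09 -0.35  0.66  2.77] [-0.5   0.09  2.06 -0.28  0.85  2.68] [-0.74  0.3   1.81  0.34  1.47  2.15] [-0.85  0.65  1.62  0.64  2.04  2.07] [-0.85  0.81  1.59  0.61  1.93  1.98]
30 1 [-0.41  0.27  2.14 -0.84  0.61  0.13] [-0.41  0.08  2.12 -0.67  0.77 -0.09] [-0.68  0.2   1.89  0.2   1.27 -0.9 ] [-0.83  0.54  1.67  0.54  1.85 -1.07] [-0.83  0.69  1.66  0.52  1.73 -1.15]
30 -1 None None [-0.68  0.2   1.89  0.2   1.27  2.25] [-0.83  0.54  1.67  0.54  1.85  2.07] [-0.83  0.69  1.66  0.52  1.73  1
[... 1886 characters left out ...]
]
F -25 1 -20 [-0.67 -0.16  2.31  0.13  0.65 -1.9 ]
F -25 1 -45 None
F -25 -1 0 [-0.63  0.01  2.13 -0.    1.    1.38]
F -25 -1 -20 [-0.67 -0.16  2.31  0.13  0.65  1.25]
F -25 -1 -45 None
F 0 1 0 [-0.68  0.03  2.11  0.    1.   -2.25]
F 0 1 -20 [-0.8  -0.11  2.28  0.36  0.76 -2.61]
F 0 1 -45 None
F 0 -1 0 [-0.68  0.03  2.11 -0.    1.    0.89]
F 0 -1 -20 [-0.8  -0.11  2.28  0.36  0.76  0.53]
F 0 -1 -45 [-0.98 -0.18  2.46  1.12  0.71 -0.24]
F 30 1 0 [-0.72  0.08  2.06 -0.    1.   -2.82]
F 30 1 -20 None
F 30 1 -45 [-1.06  0.07  2.22  0.92  1.09  2.58]
F 30 -1 0 [-0.72  0.08  2.06 -0.    1.    0.33]
F 30 -1 -20 [-0.88  0.02  2.15  0.43  0.96 -0.08]
F 30 -1 -45 [-1.06  0.07  2.22  0.92  1.09 -0.56]
```

```bash
cat >> hlp.py <<'E'
def final_pose(yw,sg,p,z=.127,bc=None,back=.064):
    bc=BC if bc is None else bc
    lx=np.array([np.cos(yw),np.sin(yw),0]); ly=np.cross(Z,lx)
    R=Rn.from_rotvec(ly*p); F=R.apply(frame(-Z,sg*ly).T).T
    return np.array([bc[0],bc[1],z])-back*lx-G*F[:,2],Rn.from_matrix(F).as_rotvec()
E
python3 - <<'E'
from hlp import *
from rig import *
np.set_printoptions(precision=2,suppress=True)
for p in [20,30]:
  for yw in [-90,-60,-25,0,30,90]:
   for sg in [1,-1]:
    print("F",p,yw,sg,inverse_kinematics(*final_pose(np.radians(yw),sg,np.radians(p))))
# grasp block
th=np.radians(35);
ps,ro=block_pose(th,1,0,.014,.008)
zt=Rn.from_rotvec(ro).as_matrix()[:,2]
reach(ps-.10*zt,ro)
line_to(ps,max_speed=.1)
o=get_obs();print(o["clock"],o["eef_pos"],ps,o["force"])
for n in ["side","top"]:
    c=capture(n); cv2.imwrite(f"pics/{n}1.png",c["image"][:,:,::-1]); np.savez(f"{n}1.npz",**c)
    u,v=(int(x) for x in proj(c,BC)); crop(c,max(0,u-50),v-50,100,100,5,f"pics/{n}1c.png")
E
```

```text
F 20 -90 1 [-0.63  0.19  1.97  0.3   1.21 -0.77]
F 20 -90 -1 [-0.63  0.19  1.97  0.3   1.21  2.37]
F 20 -60 1 [-0.62  0.2   1.95  0.15  1.31 -1.2 ]
F 20 -60 -1 [-0.62  0.2   1.95  0.15  1.31  1.94]
F 20 -25 1 [-0.6   0.2   1.95 -0.06  1.34 -1.71]
F 20 -25 -1 [-0.6   0.2   1.95 -0.06  1.34  1.43]
F 20 0 1 [-0.59  0.2   1.95 -0.2   1.29 -2.08]
F 20 0 -1 [-0.59  0.2   1.95 -0.2   1.29  1.06]
F 20 30 1 [-0.58  0.19  1.96 -0.34  1.17 -2.52]
F 20 30 -1 [-0.58  0.19  1.96 -0.34  1.17  0.62]
F 20 90 1 [-0.59  0.16  2.   -0.4   0.83  2.8 ]
F 20 90 -1 [-0.59  0.16  2.   -0.4   0.83 -0.34]
F 30 -90 1 [-0.68  0.24  1.93  0.41  1.33 -0.86]
F 30 -90 -1 [-0.68  0.24  1.93  0.41  1.33  2.29]
F 30 -60 1 [-0.65  0.28  1.89  0.2   1.46 -1.24]
F 30 -60 -1 [-0.65  0.28  1.89  0.2   1.46  1.9 ]
F 30 -25 1 [-0.59  0.3   1.86 -0.08  1.5  -1.7 ]
F 30 -25 -1 [-0.59  0.3   1.86 -0.08  1.5   1.44]
F 30 0 1 [-0.56  0.29  1.87 -0.27  1.44 -2.03]
F 30 0 -1 [-0.56  0.29  1.87 -0.27  1.44  1.11]
F 30 30 1 [-0.53  0.26  1.91 -0.47  1.28 -2.41]
F 30 30 -1 [-0.53  0.26  1.91 -0.47  1.28  0.73]
F 30 90 1 None
F 30 90 -1 [-0.53  0.16  2.04 -0.66  0.78 -0.09]
3.4083 [ 0.5  -0.21  0.03] [ 0.5  -0.21  0.03] [-0.76 -0.18 -0.81]
```

View pics/side1.png

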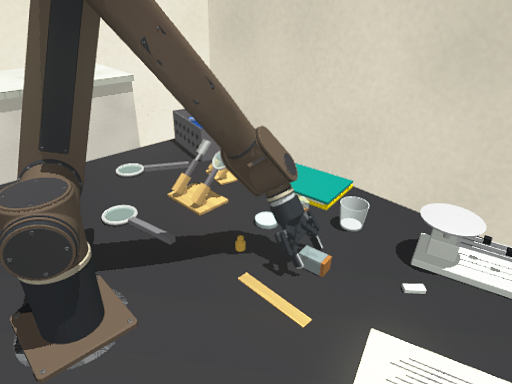

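View pics/top1c.png

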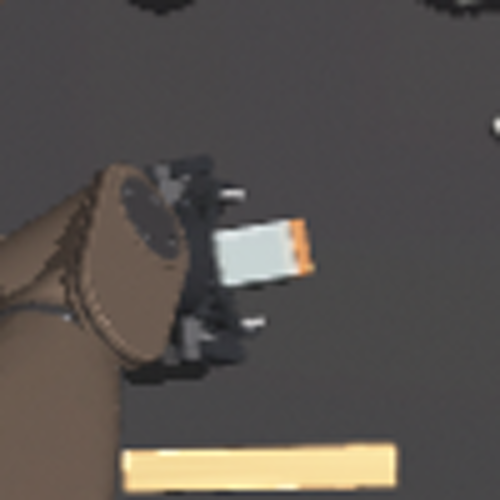

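The fingers straddle the block: in the top crop the pads are at (232,193) and (253,322), with the block between them. I'll grip it, lift it and turn it upright.

```bash
python3 - <<'E'
from hlp import *
from rig import *
np.set_printoptions(precision=3,suppress=True)
th=np.radians(35)
print(grip(.0)); o=get_obs();print(o["clock"],o["gripper_width"],o["force"])
P=lambda ph,l:block_pose(th,1,ph,.014,.008,l)
line_to(*P(0,.06),max_speed=.12); 
for ph in [np.pi/4,np.pi/2]: line_to(*P(ph,.06),max_speed=.06)
line_to(*P(np.pi/2,.008),max_speed=.08)
o=get_obs();print(o["clock"],o["gripper_width"],o["force"],o["eef_pos"],P(np.pi/2,.008)[0])
for n in ["side","top"]:
    c=capture(n); np.savez(f"{n}2.npz",**c)
    u,v=(int(x) for x in proj(c,BC)); crop(c,max(0,u-50),v-50,100,100,5,f"pics/{n}2c.png")
E
```

```text
False
4.0 0.0394046885482237 [-0.246  2.473  3.177]
7.6917 0.03883381663977298 [-0.247 -0.097 -0.86 ] [ 0.504 -0.238  0.06 ] [ 0.504 -0.237  0.06 ]
```

View pics/side2c.png

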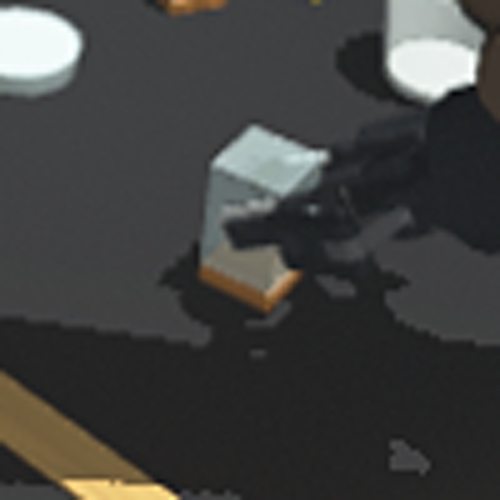

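View pics/top2c.png

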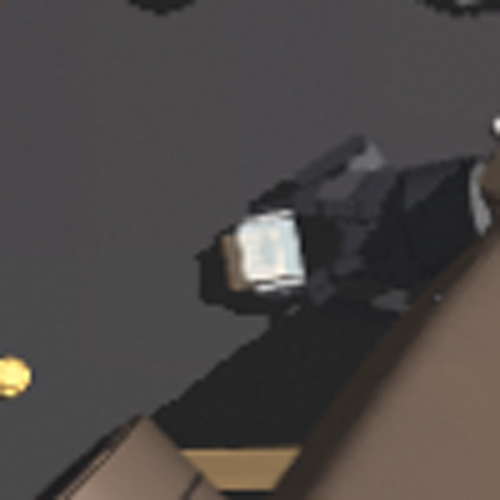

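```bash
python3 - <<'E'
from hlp import *
np.set_printoptions(precision=1,suppress=True)
for n in ["side","top"]:
    c=dict(np.load(n+"2.npz")); u,v=(int(x) for x in proj(c,BC))
    for l in (0.008,):
      for a in (-1,1):
        for b in (-1,1):
          q=[ (proj(c,[BC[0],BC[1],l+z]+.02*a*AX+.02*b*A)-[max(0,u-50),v-50]+.5)*5-.5 for z in (0,.072)]
          print(n,a,b,*q)
E
```

```text
side -1 -1 [268.6 310.3] [285.1 192.1]
side -1 1 [198.2 276. ] [211.4 159.3]
side 1 -1 [307.8 268.9] [325.4 152.8]
side 1 1 [238.7 236.6] [253.1 122. ]
top -1 -1 [282.8 281.2] [302.3 272.2]
top -1 1 [229.5 289.3] [246.  280.8]
top 1 -1 [273.6 228. ] [292.5 216. ]
top 1 1 [220.6 236. ] [236.5 224.4]
```

The seen corners match those predicted for an upright block to within about half a pixel, so it is standing square in the grip. I'll lower it, release it and back off.

```bash
python3 - <<'E'
from hlp import *
from rig import *
np.set_printoptions(precision=3,suppress=True)
th=np.radians(35)
P=lambda ph,l:block_pose(th,1,ph,.014,.008,l)
f0=get_obs()["force"]
for l in [.004,.002,.001,.0]:
    line_to(*P(np.pi/2,l),max_speed=.03); f=get_obs()["force"]; print(l,f-f0)
    if f[2]-f0[2]>3: break
grip(.085); 
o=get_obs(); z=Rn.from_rotvec(o["eef_rot"]).as_matrix()[:,2]
line_to(o["eef_pos"]-.11*z,max_speed=.1)
line_to(get_obs()["eef_pos"]+[0,0,.12],max_speed=.2)
o=get_obs();print(o["clock"],o["gripper_width"],o["force"])
for n in ["side","top"]:
    c=capture(n); np.savez(f"{n}3.npz",**c); cv2.imwrite(f"pics/{n}3.png",c["image"][:,:,::-1])
    u,v=(int(x) for x in proj(c,BC)); crop(c,max(0,u-50),v-50,100,100,5,f"pics/{n}3c.png")
    for a in (-1,1):
        for b in (-1,1):
          q=[ (proj(c,[BC[0],BC[1],z]+.02*a*AX+.02*b*A)-[max(0,u-50),v-50]+.5)*5-.5 for z in (0,.072)]
          print(n,a,b,*q)
E
```

```text
0.004 [-0.249  0.736 -0.091]
0.002 [ 0.444 -0.011  1.352]
0.001 [ 0.011 -0.335 -0.227]
0.0 [-0.149  0.216 -0.454]
11.3417 0.08483037823962851 [-0.575  0.236 -0.556]
side -1 -1 [266.813 322.893] [283.224 205.727]
side -1 1 [196.771 288.43 ] [209.923 172.722]
side 1 -1 [305.927 281.285] [323.354 166.199]
side 1 1 [237.12  248.822] [251.421 135.18 ]
top -1 -1 [280.725 282.174] [299.977 273.285]
top -1 1 [227.825 290.197] [244.111 281.757]
top 1 -1 [271.674 229.271] [290.341 217.416]
top 1 1 [218.929 237.205] [234.648 225.783]
```

View pics/side3c.png

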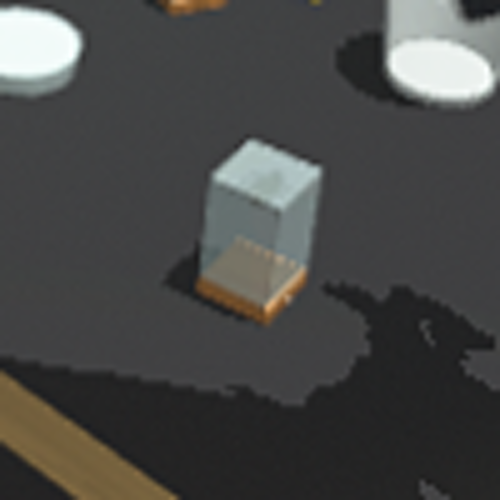

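View pics/top3c.png

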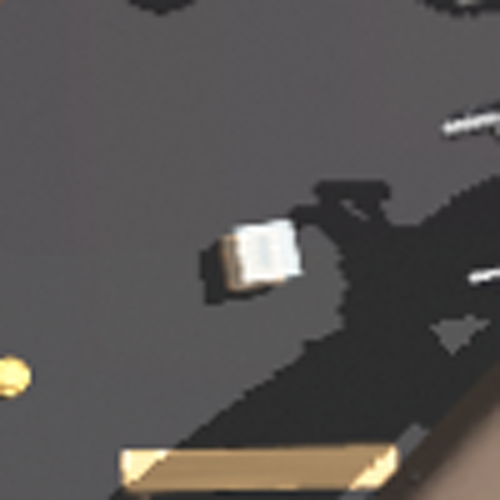

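View pics/side3.png

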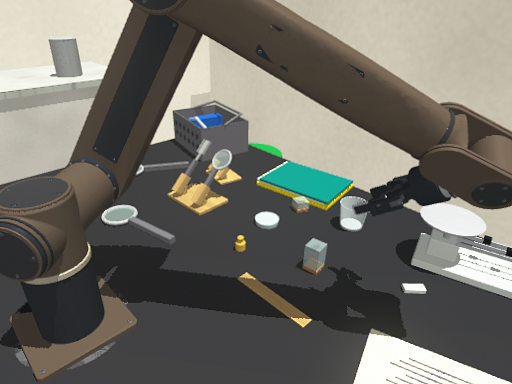

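The block stands upright at the planned spot, and the side-view corners are within about 1 px of prediction. Before grasping the lens I'll check the predicted handle points against the image.

```bash
python3 - <<'E'
from hlp import *
np.set_printoptions(precision=4,suppress=True)
for n,(u0,v0) in (("side",(180,135)),("top",(180,160))):
    c=dict(np.load(n+"0.npz"));k=10
    im=cv2.resize(c["image"][v0:v0+60,u0:u0+60,::-1],None,fx=k,fy=k,interpolation=cv2.INTER_CUBIC)
    for d in (-.032,-.016,0,.016,.027,.064):
        for w,col in ((-.007,(0,0,255)),(.007,(0,0,255)),(0,(0,255,0))):
            p=(proj(c,LG+d*LX+w*LY+.006*LZ)-[u0,v0]+.5)*k-.5
            cv2.circle(im,tuple(int(x) for x in p),2,col,-1)
    for a in np.linspace(0,6.28,40):
        p=(proj(c,LG+.064*LX+.037*(np.cos(a)*LX+np.sin(a)*LY)+.004*LZ)-[u0,v0]+.5)*k-.5
        cv2.circle(im,tuple(int(x) for x in p),2,(255,0,255),-1)
    cv2.imwrite(f"pics/{n}_lens.png",im)
E
```

```text
(no output)
```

View pics/side_lens.png

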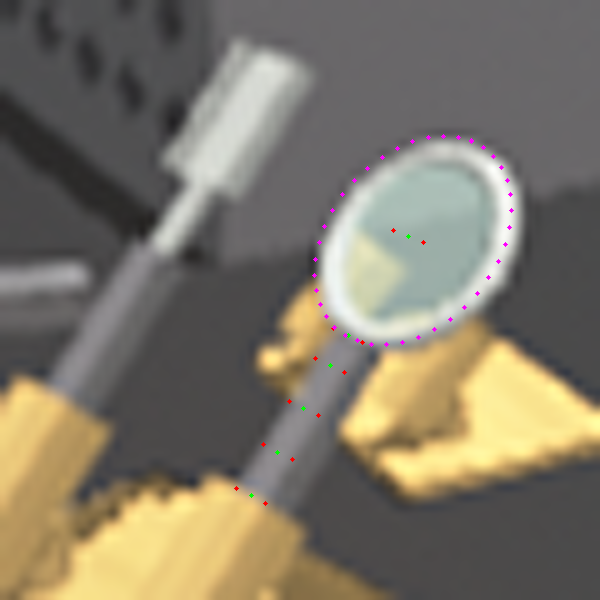

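View pics/top_lens.png

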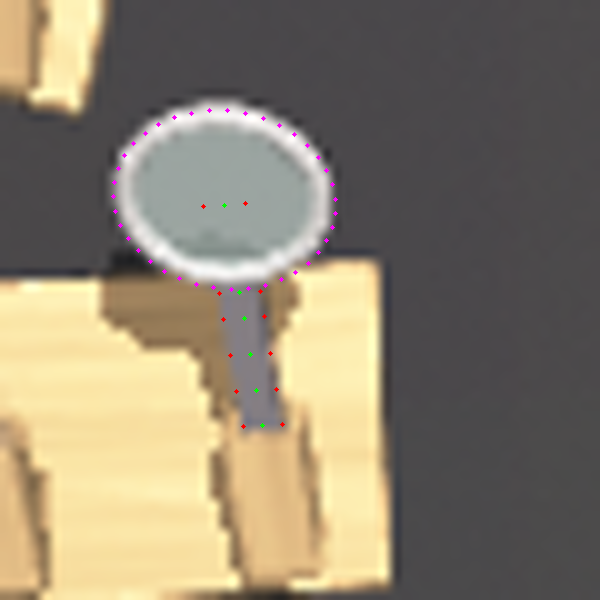

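The prediction overlays the handle and rim to within about 0.6 px (2 mm) in both views, so I'm going for the grasp.

```bash
python3 - <<'E'
from hlp import *
from rig import *
np.set_printoptions(precision=3,suppress=True)
p=np.radians(25)
o=get_obs(); line_to(o["eef_pos"]+[0,0,.04],max_speed=.2)
reach(*lens_pose(p,1,0,.19))
print(get_obs()["clock"],get_obs()["qpos"])
line_to(lens_pose(p,1,0,.0)[0],max_speed=.1)
o=get_obs();print(o["clock"],o["force"],o["eef_pos"]-lens_pose(p,1,0,0)[0])
for n,(u0,v0) in (("side",(160,115)),("top",(160,140))):
    c=capture(n); np.savez(f"{n}4.npz",**c); crop(c,u0,v0,100,100,6,f"pics/{n}4c.png")
E
```

```text
13.6667 [ 0.229 -0.323  2.162 -0.079  0.961 -1.347]
15.7167 [ 0.503  0.079 -0.329] [0.    0.    0.001]
```

View pics/side4c.png

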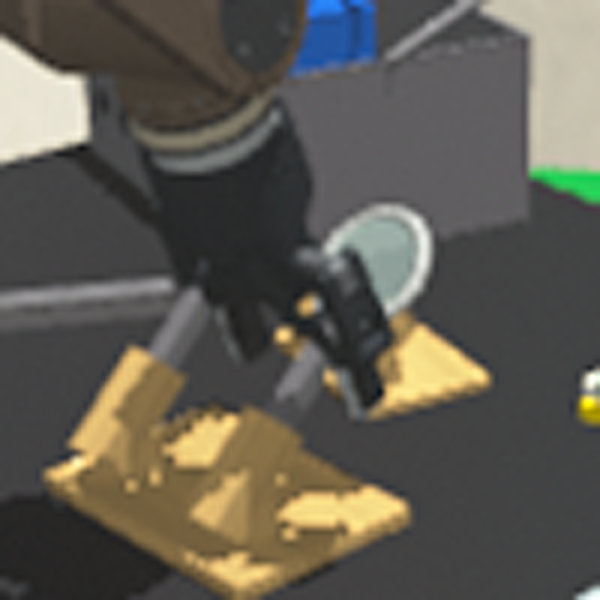

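View pics/top4c.png

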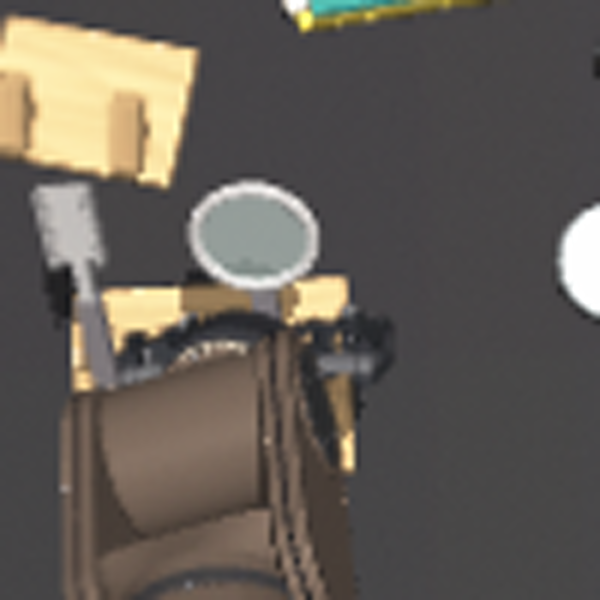

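The fingers straddle the handle and neither the scoop nor the lens has moved. I'll grip the handle and draw the lens out straight, watching the force.

```bash
python3 - <<'E'
from hlp import *
from rig import *
np.set_printoptions(precision=3,suppress=True)
grip(0.0); o=get_obs();print(o["clock"],o["gripper_width"],o["force"],o["wrist_torque"])
e0=lens_pose(np.radians(25),1,0,0)[0]
for d in [.01,.025,.045,.07]:
    line_to(e0+d*LX,max_speed=.04); o=get_obs(); print(d,o["force"],o["force"]@LX,o["wrist_torque"],o["gripper_width"])
    if np.linalg.norm(o["force"])>45: break
for n,(u0,v0) in (("side",(160,95)),("top",(160,120))):
    c=capture(n); np.savez(f"{n}5.npz",**c); crop(c,u0,v0,100,100,6,f"pics/{n}5c.png")
E
```

```text
16.4667 0.01290519695766529 [-1.361 -0.014  1.183] [0.035 0.26  0.034]
0.01 [-0.299 -0.612  2.45 ] 1.5036301398700536 [-0.067  0.267  0.002] 0.013128641239387832
0.025 [-0.847  0.214  1.628] 0.5590119054320007 [-0.096  0.251 -0.011] 0.012963637560486511
0.045 [-0.738  0.468  0.138] -0.4100510221783772 [0.027 0.244 0.073] 0.012964651382659773
0.07 [ 0.479  0.076 -0.456] 0.018450864366994068 [-0.049  0.241 -0.016] 0.012793659831526994
```

View pics/side5c.png

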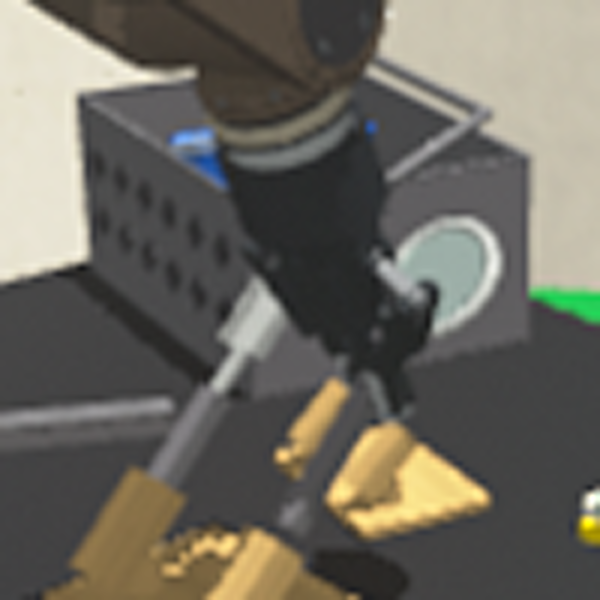

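The lens came out with less than 3 N of force. I'll lift it clear, level it, carry it above the block and measure.

```bash
python3 - <<'E'
from hlp import *
from rig import *
np.set_printoptions(precision=3,suppress=True)
p=np.radians(25)
e0,r0=lens_pose(p,1,0,0)
line_to(e0+.13*LX,max_speed=.12)
line_to(get_obs()["eef_pos"]+[-.03,0,.05],max_speed=.12)
pause(.3)
o=get_obs();print(o["clock"],o["force"],o["gripper_width"],o["eef_pos"])
reach(*final_pose(np.radians(-25),1,p,z=.21))
line_to(*final_pose(np.radians(-25),1,p,z=.15),max_speed=.1)
pause(.3)
o=get_obs();print(o["clock"],o["force"],o["gripper_width"],o["qpos"])
for n in ("side","top"):
    c=capture(n); np.savez(f"{n}6.npz",**c); cv2.imwrite(f"pics/{n}6.png",c["image"][:,:,::-1])
    u,v=(int(x) for x in proj(c,[*BC[:2],.1])); crop(c,u-50,v-50,100,100,6,f"pics/{n}6c.png"); print(n,u-50,v-50)
E
```

```text
20.5 [ 0.085  0.308 -0.723] 0.0130646386436883 [0.576 0.2   0.237]
23.1083 [-0.115  0.036 -0.638] 0.01302726204202712 [-0.598  0.219  1.894 -0.069  1.459 -1.71 ]
side 267 184
top 277 145
```

View pics/side6c.png

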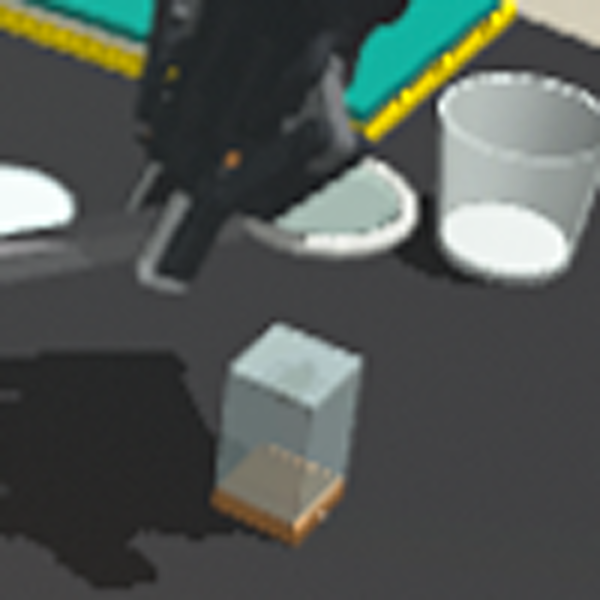

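View pics/top6c.png

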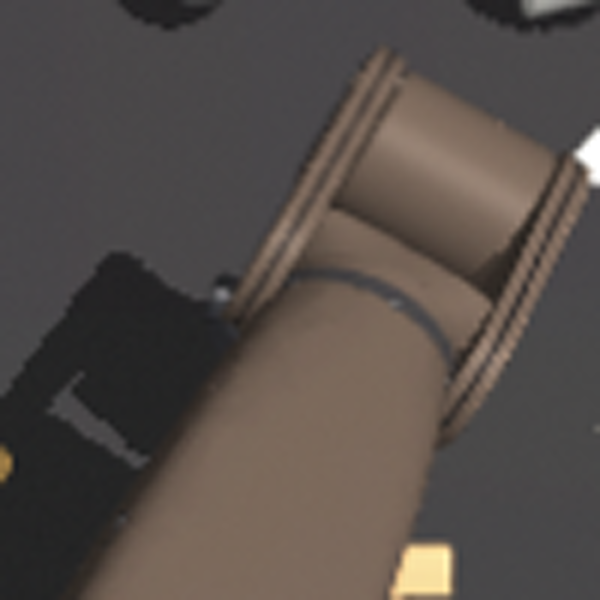

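View pics/side6.png

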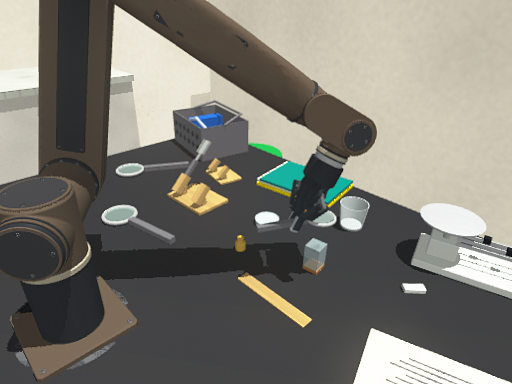

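The side crop shows the lens roughly level above and behind the block. The right rim edge is at about (415,210) and the handle runs left, while the arm hides it in the top view. I'll hold the predicted rim and handle against the side image.

```bash
cat >> hlp.py <<'E'
def overlay(c,u0,v0,k,name,gl,yw,tilt=0,w=100):
    lx=Rn.from_rotvec([0,0,yw]).apply([np.cos(tilt),0,np.sin(tilt)]); ly=np.cross(Z,[np.cos(yw),np.sin(yw),0]); lz=np.cross(lx,ly)
    im=cv2.resize(c["image"][v0:v0+w,u0:u0+w,::-1],None,fx=k,fy=k,interpolation=cv2.INTER_CUBIC)
    pts=[(gl+.037*(np.cos(a)*lx+np.sin(a)*ly)+.004*lz*s,(255,0,255) if s>0 else (0,255,255)) for a in np.linspace(0,6.28,50) for s in (1,-1)]
    pts+=[(gl-d*lx+e*.007*ly+f*.006*lz,(0,0,255)) for d in np.linspace(.036,.156,13) for e in (-1,1) for f in (-1,1)]
    for X,col in pts:
        p=(proj(c,X)-[u0,v0]+.5)*k-.5; cv2.circle(im,tuple(int(x) for x in p),1,col,-1)
    cv2.imwrite(name,im)
E
python3 - <<'E'
from hlp import *
c=dict(np.load("side6.npz"))
overlay(c,247,164,7,"pics/ov6.png",np.array([*BC[:2],.15]),np.radians(-25))
E
```

```text
(no output)
```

View pics/ov6.png

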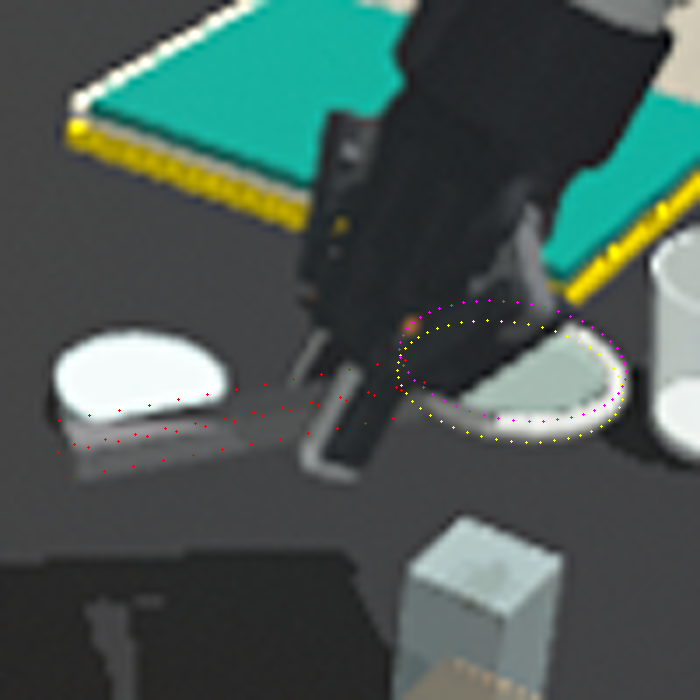

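The predicted rim fits the image to within about 0.5 px and the handle is level, so the lens is where the arm's pose puts it. I'll lower it to about 5 cm clearance and check again.

```bash
python3 - <<'E'
from hlp import *
from rig import *
np.set_printoptions(precision=4,suppress=True)
p=np.radians(25)
P=final_pose(np.radians(-25),1,p,z=.125)
line_to(*P,max_speed=.06); pause(.8)
o=get_obs();print(o["clock"],o["force"],o["gripper_width"],o["eef_pos"]-P[0],np.abs(o["qvel"]).max(),o["wrist_torque"])
c=capture("side"); cv2.imwrite("pics/side7.png",c["image"][:,:,::-1])
overlay(c,247,174,7,"pics/ov7.png",np.array([*BC[:2],.125]),np.radians(-25))
c=capture("top"); cv2.imwrite("pics/top7.png",c["image"][:,:,::-1])
E
```

```text
24.575 [-0.537  -0.0152 -1.2899] 0.012881425523586875 [-0. -0.  0.] 0.0025673523720811846 [-0.1332 -0.2961  0.0482]
```

View pics/ov7.png

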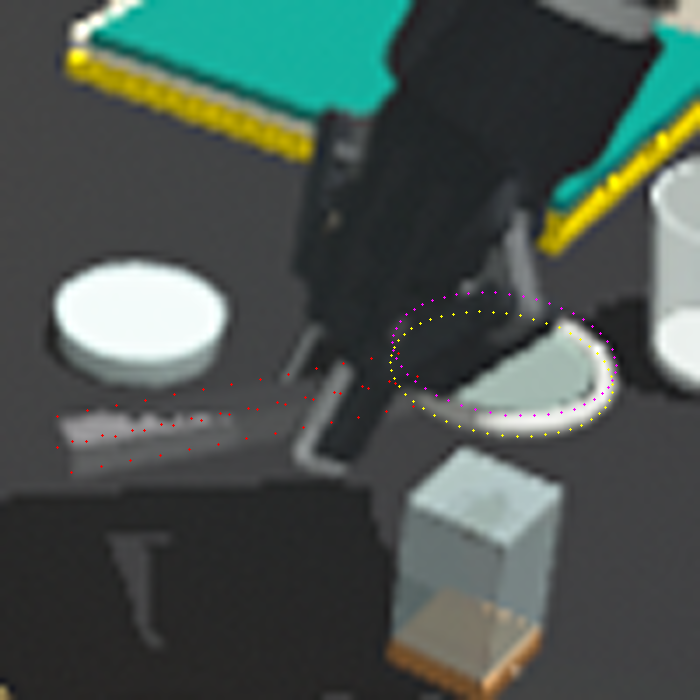

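View pics/top7.png

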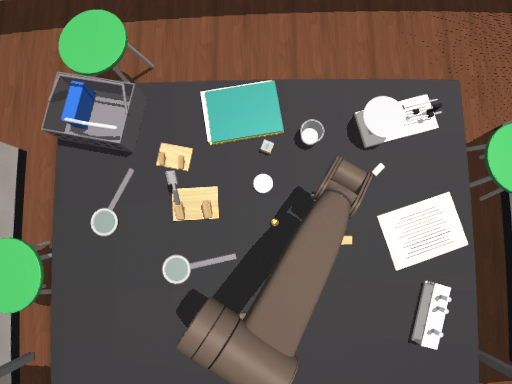

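The lens rim at (600,385) in the crop lies on the prediction, and the block stands clear beneath it. The top view shows the scoop, dish (263,183), weight (275,222), tub and eraser where they were. I'm handing in.

```bash
python3 -c "
from rig import *
job_done(); print(get_obs()['clock'])"
```

```text
the job is handed in; nothing more can be done
the job is handed in; nothing more can be done
```

I finished and handed in the job at about 25 s of the 64 s allowed; the system gives no verdict.

- **Block:** I gripped the toppled block across its sides, turned it upright, set it on its wooden foot and let go. In the side view its corners matched a standing block at (0.5025, -0.227) to within about 1 px (2–3 mm).
- **Lens:** I drew the lens straight out along the slant with less than 3 N of force. It is held level, with the glass centre about 0.125 m up, roughly 5 cm above the block's top and centred over it.

**Last checks**
- **Lens position:** In the side view the rim fits the predicted position to about 0.5 px. The far end of the handle differed by 1–2 px (about 4 mm) along its length, well inside the 20 mm allowed.
- **Hold:** Grip width was steady at 13 mm and outside force only about 1 N.
- **Bystanders:** The scoop, dish, weight, tub, short block and eraser look unmoved from above. The ruler is mostly hidden by the arm there, but the visible end is in place.
- **Not confirmed:** The arm hides the lens from the top camera. Its final position rests on the side view and the arm's own pose.

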